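# Hold the chip chute open with its lever

## Task

Push the wooden block out from under the long end of the chute's lever, then press that long end down until its pad is close to the bench top, so that the heavy steel flap is raised, and finish while still pressing it down and holding the flap up with the lever. Only push and press: do not pick up the block, do not lift the lever out of its cradle, do not touch the flap or its frame, and leave the jar, the mallet and the flanged hub alone.

Things in the scene. Friction and masses are not known exactly. Their poses are not given: they have to be found in the camera images.
- chute: Fixed steel chip chute: grey frame 49 mm high under a steel flap, and a forked cradle for the lever, on one base plate. Origin on the bench under the lever's pin, z up, +x along the lever from pin to flap (frame x = 122 to 254, y = -82 to 82 mm; flap hinge at x = 250 mm), so the lever's long end points to -x. The plate ends at x = -50 mm; the long end hangs over bare bench.
- cradle (a point): Fixed point in the middle of the cradle, 60 mm above the bench, where the lever's pin should stay. The cradle's two forks are open at the top; their horns reach 74 mm.
- lever: Loose dark steel lever, 0.45 kg, resting by a 12 mm cross pin in the cradle's open forks. Origin on the pin's axis, x towards the flap; this frame is level at rest, the bar then slopes 0.20 rad, long end up. Bar 22 wide, 10 thick; a roller 105 mm from the pin lies under the flap's tongue; the long arm ends 220 mm from the pin in a flat pad, 50 long, 44 wide, 12 mm thick.
- lever_pad (a point): Centre of the pad's top face, 195 mm from the pin; 105 mm above the bench at rest, 18 mm when the pad's outer end touches the bench (lever turned 0.45 rad). The path bulges under 6 mm outwards, so a straight press down works. It takes about 3 to 10 N (least near the bottom) and rises again when released.
- block: Loose softwood off-cut, 140 (x) x 66 (y) x 60 mm high (z), about 0.28 kg, on the bench roughly along the lever's line, one end tucked 10 to 40 mm under the pad, the rest beyond the lever's end. It stops the pad about 35 mm below rest. Origin: centre of its underside. Slides at 1 to 4 N; pushed sideways at its middle, below half height, it slides without tipping.
- block_mid (a point): Centre of the block, 30 mm above its underside.
- flap (a joint): Opening angle of the heavy steel flap (about 2.8 kg) in rad: 0 shut, growing as it rises; about 0.12 when the lever comes down on the block, 0.22 with the pad's underside some 25 mm above the bench, 0.30 with the pad's end on the bench. It falls shut by itself.
- jar: Bystander: amber glass jar with white lid, 60 mm across, 85 mm high. Origin at the centre of its underside.
- mallet: Bystander: wooden mallet lying down, head 60 x 110 x 60 mm, handle 190 mm along its +x. Origin at the centre of the head's underside.
- hub: Bystander: turned aluminium flanged hub, flange 72 mm across and 12 mm thick, boss 38 mm across, 42 mm high. Origin at the centre of its underside.
Not all that is in view belongs to the job. What is meant by the block is not black, green or purple, and is the larger of those in its own colour.

How it is judged:
By the outcome, as a careful person would: the job done as asked, in the order asked, and still so for the second after the job is handed in, while the arm keeps its last pose, push and grip.
It also fails if it takes over 42 s, if anything falls off the work surface, if the arm or the gripper's body presses on something with over 40 N, if the wrist force passes 120 N, or if a joint passes its speed limit or range.

## Robot

A 6-joint arm with a two-finger parallel gripper is mounted at the origin on the work surface. World frame = base frame: x ahead of the robot, y to its left, z up, the work surface at z = 0. Lengths are in m, angles in rad, forces in N, time in s.
With the tool pointing down it reaches from about 0.325 to 0.925 m from the base axis. Payload 3.1 kg.
Tool frame: the origin (TCP) lies midway between the tips of the shut fingers; the grasp point (between the pads) lies 19 mm behind it; z points along the fingers, y is the direction in which the jaws open and shut (so a half turn about z gives the same grasp; the last joint's range is limited). The gripper opens to 85 mm and grips with 20 to 120 N. Pads are 22 mm wide; open, the fingers measure 114 mm over their backs; the gripper's body (76 mm by 85 mm) begins 54 mm behind the grasp point. The pads swing forward as they close: fully open they stand 13 mm farther back than shut.
Start: joints at [1.122, 0.217, 1.613, -0, 1.311, -0.112], TCP at [0.207, 0.59, 0.231] pointing down, gripper open.
Joint ranges: [-2.75, 2.75], [-0.78, 2.1], [0.31, 2.55], [-1.13, 4.27], [0.13, 2.63], [-2.58, 2.58]. Speed limits (rad/s): [2.79, 2.79, 3.14, 3.14, 3.14, 3.14].

## Interface

Orientations are given as a unit quaternion [w, x, y, z].
In Python, from cell import move_to, line_to, goto_joints, gripper_to, dwell, solve_ik, camera, PlanningError, finish_job, current_clock, current_joint_pos, current_qvel, current_joint_torque, current_tcp_pos, current_tool_rot, current_contact_force, current_moment, current_opening gives the robot as it stands. Calls block until the motion is done:
- move_to(position, orientation): joint-space move of the TCP to a pose.
- line_to(position, velocity=0.15, orientation=None, until_force=None): straight line of the TCP; orientation=None keeps the orientation; velocity is the mean speed in m/s. With until_force (N) it stops when the force on the tool has changed by that much, and returns True; else False.
- goto_joints(angles): joint-space move.
- gripper_to(opening, grasp_force=None): finger opening in m; grasp_force is the grip in N (None keeps the last); returns when the fingers have stopped.
- dwell(seconds).
- solve_ik(position, orientation): joint angles nearest the present ones, or None.
- camera(name): name is "scene" or "top" or "wrist"; returns a dict with "frame" (400x640x3 uint8, red, green, blue), "depth" (400x640 float32, m along the optical axis (not along the pixel's ray), 0 where there is no reading), "mtx" (3x3 intrinsics, pixels), "R" (3x3) and "t" (3): a world point X has camera coordinates R X + t. Camera axes: x right, y down, z forward; pixel columns grow to the right and rows downward; lengths in m; the calibration is good to about 2 mm. A picture is of the moment at which its call begins.
A pose or a line that the arm cannot do raises PlanningError and nothing moves.
- finish_job(): hands the job in, once; it reports no verdict.
Readings, each from a call of its own:
- current_clock(): time.
- current_joint_pos(): joint angles.
- current_qvel(): joint speeds.
- current_joint_torque(): joint torques, N m.
- current_tcp_pos(): TCP position.
- current_tool_rot(): TCP orientation.
- current_contact_force(): force on the tool from outside, world axes, zero at the start.
- current_moment(): the same for the moment, N m.
- current_opening(): finger opening in m.
Only numpy, scipy, OpenCV 4.12 (cv2) and the standard library are available. Lean on these libraries where they do the work, as an engineer would, in place of code of your own. Each camera call takes 0.05 s, during which the arm holds its last target.

## Working session

There is one attempt and no reset: what is moved stays moved. The work goes in short steps, each a Python script; the robot and the scene stay as the last script left them, time stands still between calls to the robot, and variables do not carry over. Pictures are saved under pics/ and viewed, and the job is handed in when it is done.

```bash
mkdir -p pics; ls; python3 - <<'E'
from cell import *
import cv2,numpy as np
for n in ["scene","top"]:
    c=camera(n); cv2.imwrite(f"pics/{n}0.png",cv2.cvtColor(c["frame"],cv2.COLOR_RGB2BGR)); np.savez(f"{n}0.npz",**c)
    print(n,(-c["R"].T@c["t"]).round(3))
print(current_clock(),current_tool_rot())
E
```

```text
pics
scene [1.363 0.04  0.93 ]
top [ 0.408 -0.013  1.276]
0.1 [-3.03282379e-04  1.67602441e-01  9.85854037e-01 -1.07087794e-03]
```

View pics/scene0.png

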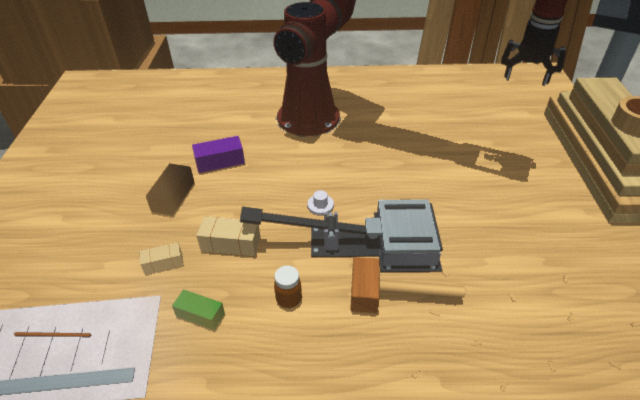

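View pics/top0.png

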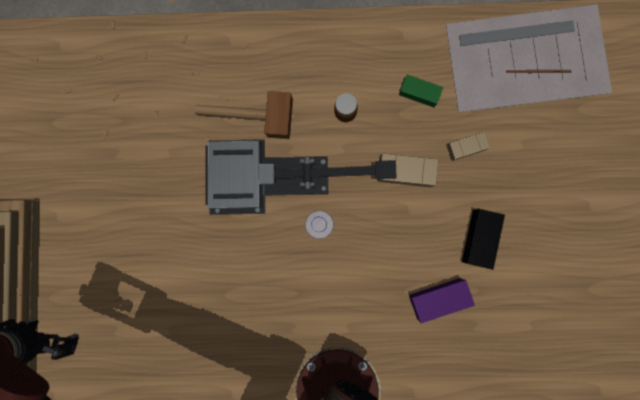

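The block could be any of these, by their pixels in the top view:
- large light-wood block at (409,170), tucked under the pad
- small light-wood block at (468,146)
- black at (483,238)
- purple at (442,300)
- green at (421,90)

The description fits the large light-wood one at (409,170). Next I'll measure it and check a close crop.

```bash
cat > h.py <<'E'
import numpy as np,cv2
def cloud(c):
    d=c["depth"];v,u=np.mgrid[:400,:640];K=c["mtx"]
    P=np.stack([(u-K[0,2])/K[0,0]*d,(v-K[1,2])/K[1,1]*d,d],-1)
    return (P-c["t"])@c["R"]
E
python3 - <<'E'
from h import *
c=np.load("top0.npz");W=cloud(c)
f=c["frame"]
cv2.imwrite("pics/crop0.png",cv2.cvtColor(cv2.resize(f[60:260,190:510],None,fx=2.5,fy=2.5,interpolation=cv2.INTER_CUBIC),cv2.COLOR_RGB2BGR))
for n,(u,v) in dict(pad=(386,170),block=(415,170),flap=(236,175),plate=(320,190),jar=(346,104),hub=(319,225),mallet=(278,114),small=(468,146),black=(483,238),purple=(442,300),green=(421,90),pin=(308,172)).items(): print(n,W[v,u].round(3))
def rect(n,u0,u1,v0,v1,z0,z1):
    w=W[v0:v1,u0:u1].reshape(-1,3);w=w[(w[:,2]>z0)&(w[:,2]<z1)]
    r=cv2.minAreaRect(w[:,:2].astype(np.float32)*1000);print(n,len(w),r,cv2.boxPoints(r).round(0).tolist(),np.median(w[:,2]))
rect("block",370,445,145,195,.05,.068)
rect("pad",365,405,150,190,.09,.115)
rect("lever",330,405,150,190,.07,.13)
rect("plate",255,335,145,205,.003,.03)
rect("flap",200,270,130,220,.045,.08)
rect("black",455,510,200,275,.02,.2)
rect("purple",400,480,270,330,.02,.2)
rect("small",440,495,125,165,.02,.2)
E
```

```text
pad [ 0.55  -0.129  0.099]
block [ 0.553 -0.205  0.06 ]
flap [0.55  0.242 0.065]
plate [0.513 0.034 0.006]
jar [ 0.719 -0.037  0.081]
hub [0.421 0.037 0.037]
mallet [0.703 0.135 0.06 ]
small [ 0.614 -0.344  0.035]
black [ 0.381 -0.366  0.059]
purple [ 0.232 -0.261  0.055]
green [ 0.759 -0.229  0.043]
pin [0.553 0.061 0.07 ]
block 1209 ((555.73583984375, -189.31141662597656), (139.96865844726562, 66.80448150634766), 82.95255279541016) [[514.0, -255.0], [580.0, -263.0], [597.0, -124.0], [531.0, -116.0]] 0.05852648556450895
pad 470 ((552.0860595703125, -114.72530364990234), (71.68223571777344, 44.26387405395508), 89.16830444335938) [[529.0, -150.0], [574.0, -151.0], [575.0, -79.0], [530.0, -79.0]] 0.10117401520404429
lever 798 ((552.7036743164062, -72.1811752319336), (156.77944946289062, 44.26387405395508), 89.16830444335938) [[529.0, -150.0], [574.0, -151.0], [576.0, 6.0], [532.0, 7.0]] 0.09567722399926723
plate 1391 ((555.2827758789062, 91.79150390625), (190.452392578125, 156.38150024414062), 89.10247039794922) [[476.0, -2.0], [632.0, -5.0], [635.0, 186.0], [479.0, 188.0]] 0.005659309627469519
flap 3828 ((567.6619262695312, 240.68795776367188), (164.56727600097656, 195.7088165283203), 88.78437805175781) [[468.0, 160.0], [664.0, 156.0], [667.0, 321.0], [472.0, 325.0]] 0.06435689251367344
black 1758 ((379.992431640625, -371.7390441894531), (68.68325805664062, 140.5017852783203), 75.37271881103516) [[303.0, -387.0], [439.0, -423.0], [457.0, -356.0], [321.0, -321.0]] 0.057915687253503934
purple 1740 ((229.82858276367188, -262.3248291015625), (67.59939575195312, 140.72897338867188), 16.77269172668457) [[177.0, -205.0], [218.0, -339.0], [282.0, -320.0], [242.0, -185.0]] 0.05823593842537002
small 670 ((615.9253540039062, -346.4124450683594), (43.950523376464844, 94.74185180664062), 16.41978645324707) [[581.0, -307.0], [608.0, -398.0], [650.0, -386.0], [624.0, -295.0]] 0.0377371317168676
```

View pics/crop0.png

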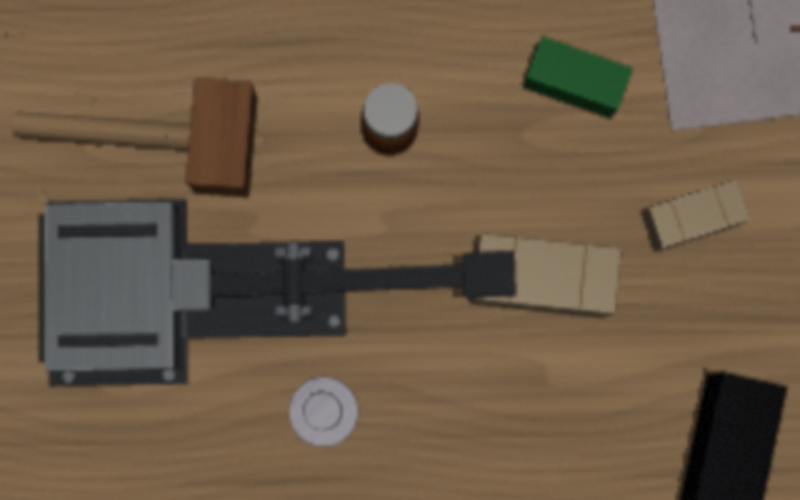

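The crop confirms it. The block at (409,170) is light wood, 140x67x60 mm, with its end about 30 mm under the pad; the other light one at (468,146) is smaller. I'll push it sideways towards -x (open bench) with shut fingers, leaning the tool away from the pad, and start the fingers beyond its +x face.

```bash
cat >> h.py <<'E'
from scipy.spatial.transform import Rotation as Ro
def quat(a,y):
    a=np.array(a,float);a/=np.linalg.norm(a);y=np.array(y,float);y-=a*(y@a);y/=np.linalg.norm(y)
    q=Ro.from_matrix(np.stack([np.cross(y,a),y,a],1)).as_quat();return [q[3],q[0],q[1],q[2]]
def snap(n,name,box=None,s=1):
    from cell import camera
    c=camera(n);f=c["frame"]
    if box: f=cv2.resize(f[box[2]:box[3],box[0]:box[1]],None,fx=s,fy=s,interpolation=cv2.INTER_CUBIC)
    cv2.imwrite(f"pics/{name}.png",cv2.cvtColor(f,cv2.COLOR_RGB2BGR));return c
E
python3 - <<'E'
from h import *
from cell import *
q=quat([-.27,.27,-.92],[0,1,0]); q2=quat([-.27,.27,-.92],[0,-1,0])
n=np.array([-.99,.12])
P=np.array([.640,-.198])
for Q in (q,q2):
    for p in ([.64,-.198,.25],[.64,-.198,.022],[.48,-.178,.022]): 
        s=solve_ik(p,Q);print(None if s is None else np.round(s,2))
E
```

```text
[-0.46  0.54  1.2   0.13  1.78 -1.99]
[-0.46  0.76  1.31  0.12  1.45 -2.03]
[-0.55  0.49  1.74  0.09  1.29 -2.12]
[-0.46  0.54  1.2   0.13  1.78  1.15]
[-0.46  0.76  1.31  0.12  1.45  1.11]
[-0.55  0.49  1.74  0.09  1.29  1.02]
```

```bash
python3 - <<'E'
from h import *
from cell import *
q2=quat([-.27,.27,-.92],[0,-1,0])
gripper_to(0.0,40)
move_to([.64,-.198,.25],q2)
line_to([.64,-.198,.022],velocity=.15)
print(current_clock(),current_tcp_pos(),current_contact_force())
snap("scene","s1",(120,360,140,320),3)
r=line_to([.57,-.189,.022],velocity=.06)
print(current_clock(),current_tcp_pos(),current_contact_force())
snap("scene","s2",(120,360,140,320),3)
E
```

```text
5.7083 [ 0.64098883 -0.1984353   0.0233962 ] [ 0.4671725  -0.75949808  1.59105064]
7.0833 [ 0.56999123 -0.18901368  0.02205694] [ 0.01753193 -0.14287883 -0.08372048]
```

View pics/s1.png

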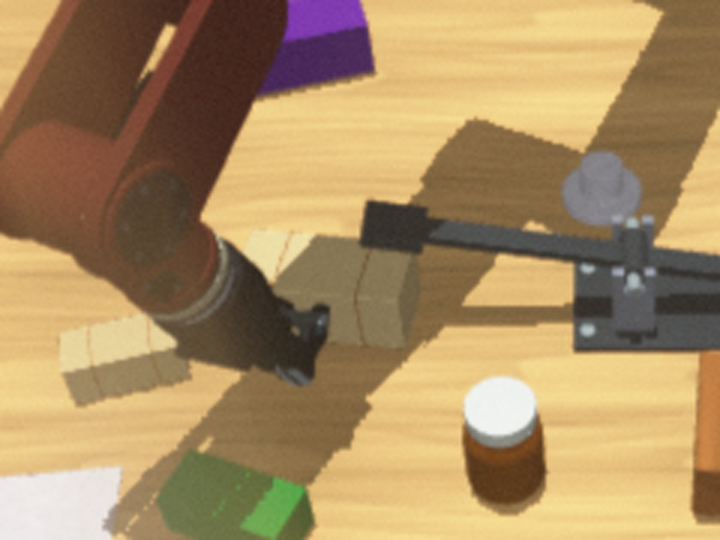

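View pics/s2.png

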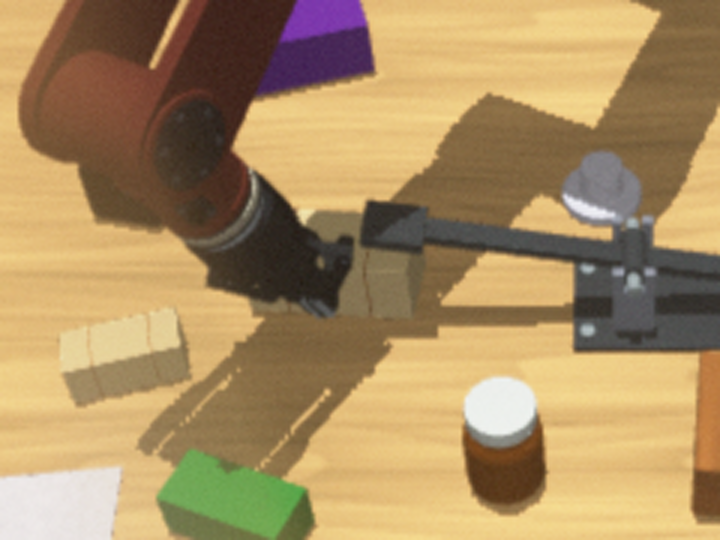

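The shut fingers sit at the block's middle (crop 320,290). The block has slid straight towards -x, and the pad at (395,225) is clear of the gripper. I'll keep pushing.

```bash
python3 - <<'E'
from h import *
from cell import *
line_to([.478,-.178,.022],velocity=.07)
print(current_clock(),current_tcp_pos(),current_contact_force())
snap("scene","s3",(120,360,140,320),3)
E
```

```text
8.6083 [ 0.47940717 -0.18177225  0.0238786 ] [ 1.58928282 -9.59706264  3.21090614]
```

View pics/s3.png

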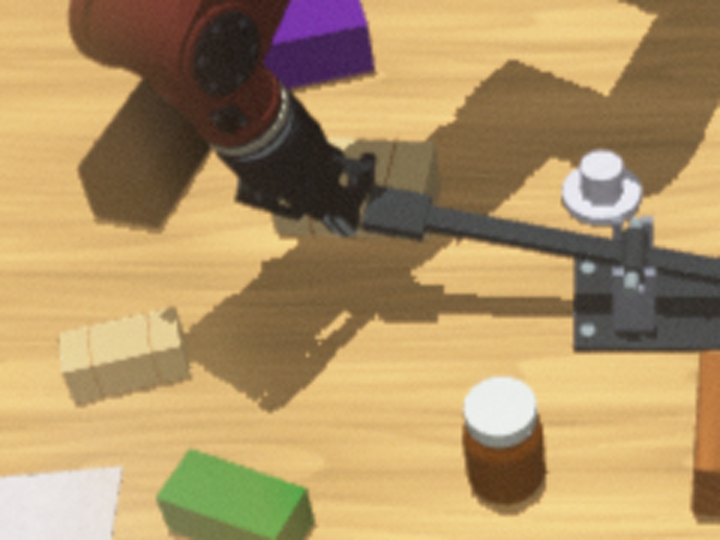

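The wrist reads -9.6 N in y: a finger knuckle is touching the pad's outer end at crop (370,205). I'll back off in -y and look.

```bash
python3 - <<'E'
from h import *
from cell import *
p=current_tcp_pos()
line_to([p[0]+.004,p[1]-.03,.024],velocity=.08)
print(current_clock(),current_tcp_pos(),current_contact_force())
snap("scene","s4",(120,360,140,320),3)
E
```

```text
9.2333 [ 0.48291905 -0.21173658  0.02363881] [ 0.40941379 -0.56790035  0.18941495]
```

View pics/s4.png

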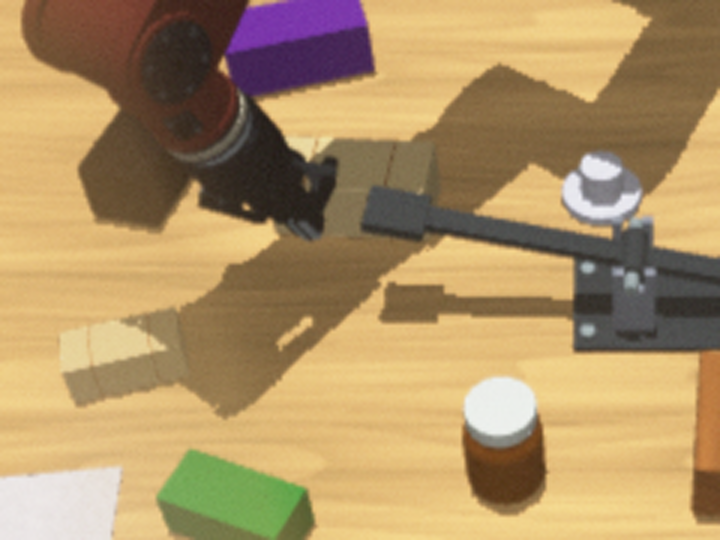

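The force is released. The lever looks slightly yawed, with its pad towards -x. I'll retreat and measure it.

```bash
python3 - <<'E'
from h import *
from cell import *
line_to([.50,-.24,.03],velocity=.12)
line_to([.50,-.30,.22],velocity=.2)
move_to([.42,-.42,.28],quat([0,0,-1],[0,-1,0]))
print(current_clock(),current_contact_force())
snap("scene","s5",(200,460,140,320),3)
c=snap("top","t5",(190,510,60,260),2.5);np.savez("top5.npz",**c)
W=cloud(c)
def rect(n,u0,u1,v0,v1,z0,z1):
    w=W[v0:v1,u0:u1].reshape(-1,3);w=w[(w[:,2]>z0)&(w[:,2]<z1)]
    r=cv2.minAreaRect(w[:,:2].astype(np.float32)*1000);print(n,len(w),r,cv2.boxPoints(r).round(0).tolist(),np.median(w[:,2]))
rect("lever",330,405,150,190,.07,.13);rect("pad",370,405,150,200,.085,.13);rect("block",370,445,175,240,.05,.068)
E
```

```text
11.525 [ 0.33978082  0.18948521 -0.514675  ]
lever 790 ((541.1309204101562, -72.68095397949219), (159.1570587158203, 44.47444534301758), 85.69742584228516) [[513.0, -150.0], [557.0, -154.0], [569.0, 5.0], [525.0, 8.0]] 0.09515546967439362
pad 425 ((537.000732421875, -120.63545989990234), (61.43988800048828, 44.639617919921875), 83.63163757324219) [[511.0, -149.0], [556.0, -154.0], [563.0, -93.0], [518.0, -88.0]] 0.10167013317948469
block 1510 ((436.8133850097656, -180.62261962890625), (140.7638702392578, 66.03502655029297), 85.93851470947266) [[399.0, -248.0], [465.0, -253.0], [475.0, -113.0], [409.0, -108.0]] 0.05870096577593564
```

View pics/t5.png

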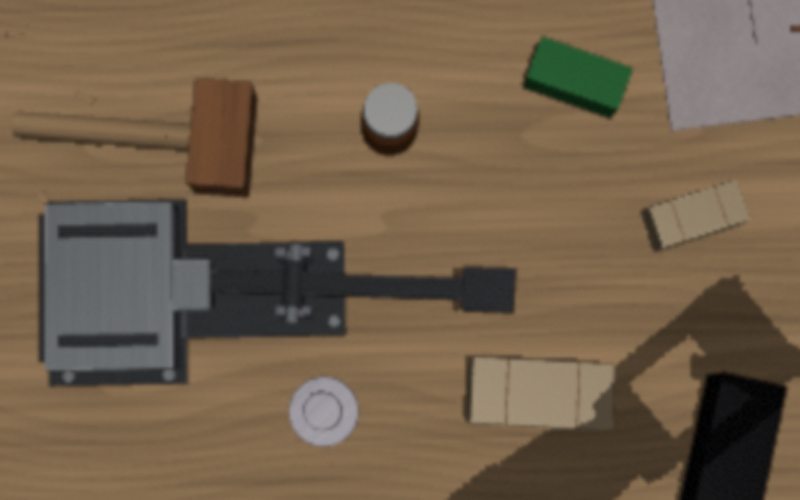

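View pics/s5.png

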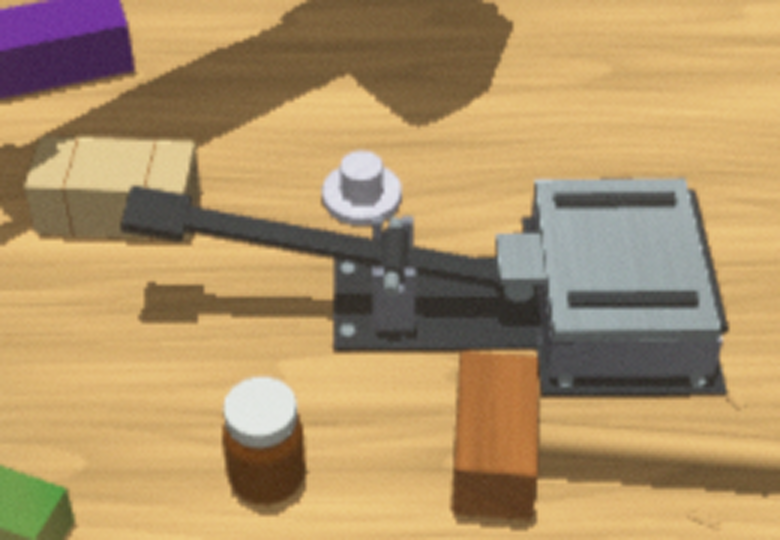

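The block is fully clear, now centred at (0.437,-0.181) with its inner edge at x≤0.475 and the pad's near edge at about 0.514. The lever is still in its cradle and under the tongue, but my touch yawed it by about 4°. I'll nudge the pad back in +x with the finger sides, then look.

```bash
python3 - <<'E'
from h import *
from cell import *
q=quat([0,0,-1],[0,-1,0])
move_to([.482,-.128,.16],q)
line_to([.482,-.128,.086],velocity=.12)
print(current_contact_force())
r=line_to([.517,-.128,.086],velocity=.04,until_force=12)
print(r,current_clock(),current_tcp_pos(),current_contact_force())
line_to([.485,-.128,.088],velocity=.1)
line_to([.47,-.16,.19],velocity=.2)
move_to([.42,-.40,.25],q)
c=snap("top","t6",(190,510,60,260),2.5);snap("scene","s6",(200,460,140,320),3)
W=cloud(c)
def rect(n,u0,u1,v0,v1,z0,z1):
    w=W[v0:v1,u0:u1].reshape(-1,3);w=w[(w[:,2]>z0)&(w[:,2]<z1)]
    r=cv2.minAreaRect(w[:,:2].astype(np.float32)*1000);print(n,len(w),r,cv2.boxPoints(r).round(0).tolist(),np.median(w[:,2]))
rect("lever",330,405,150,190,.07,.13);rect("pad",370,405,150,200,.085,.13)
print(current_clock())
E
```

```text
[-0.46245866  0.24927123  1.09194964]
False 14.6417 [ 0.51706395 -0.12782995  0.08592954] [-0.34053844  0.04214785  0.57226271]
lever 803 ((551.5344848632812, -72.0763168334961), (156.6273956298828, 43.401763916015625), 88.48995208740234) [[528.0, -150.0], [571.0, -151.0], [575.0, 6.0], [532.0, 7.0]] 0.09522602070079621
pad 429 ((550.2460327148438, -120.54121398925781), (59.43199157714844, 43.43958282470703), 88.17675018310547) [[528.0, -150.0], [571.0, -151.0], [573.0, -92.0], [529.0, -90.0]] 0.10145488132242463
16.8917
```

View pics/t6.png

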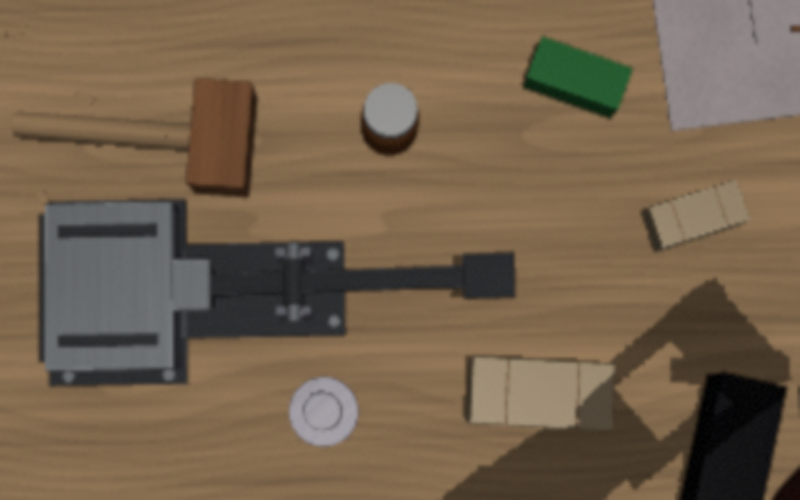

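View pics/s6.png

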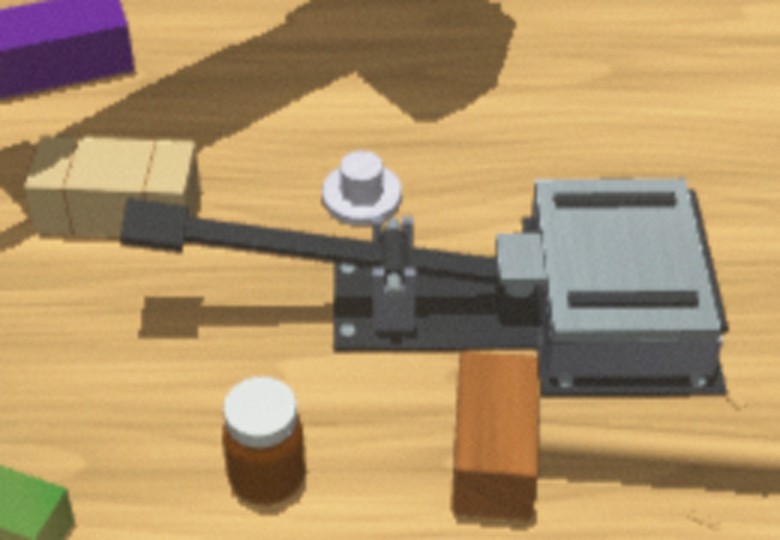

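The lever is straight again (pad edges x 0.528–0.571, end y -0.151) and sits in the cradle at crop (393,240). Now I'll press the pad centre.

```bash
python3 - <<'E'
from h import *
from cell import *
q=quat([0,0,-1],[0,-1,0])
X,Y=.550,-.128
move_to([X,Y,.17],q)
line_to([X,Y,.118],velocity=.12)
print(current_clock(),current_contact_force().round(2))
line_to([X,Y,.085],velocity=.05)
for z in (.065,.045,.033,.027):
    line_to([X,Y,z],velocity=.05);print(z,current_clock(),current_tcp_pos().round(4),current_contact_force().round(2))
snap("scene","s7",(200,460,140,320),3)
E
```

```text
18.6667 [ 0.41 -0.56  0.19]
0.065 20.025 [ 0.5513 -0.1292  0.0659] [ 0.84 -3.23  5.4 ]
0.045 20.575 [ 0.551  -0.1287  0.0457] [ 0.47 -3.38  4.12]
0.033 20.9667 [ 0.5503 -0.1277  0.0331] [ 1.18 -1.27  3.43]
0.027 21.2333 [ 0.5499 -0.1272  0.027 ] [2.5  1.37 2.12]
```

View pics/s7.png

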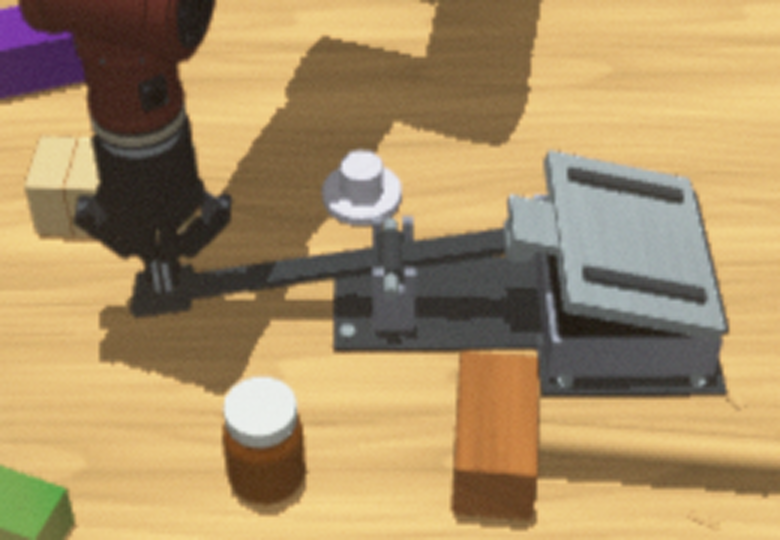

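The flap is up, the pad is low at crop (160,295) under the fingers, and the pin is in the cradle. I'll press a few mm more and verify.

```bash
python3 - <<'E'
from h import *
from cell import *
X,Y=.550,-.128
for z in (.024,.0215):
    r=line_to([X,Y,z],velocity=.02,until_force=12);print(r,current_clock(),current_tcp_pos().round(4),current_contact_force().round(2))
dwell(.8);print(current_clock(),current_tcp_pos().round(4),current_contact_force().round(2))
c=snap("top","t8",(190,510,60,260),2.5);W=cloud(c)
snap("scene","s8",(200,460,140,320),3)
fl=W[145:205,210:258].reshape(-1,3);fl=fl[fl[:,2]>.05]
A=np.c_[fl[:,:2],np.ones(len(fl))];k=np.linalg.lstsq(A,fl[:,2],rcond=None)[0];print("flap",np.arctan(np.hypot(*k[:2])))
E
```

```text
False 21.5833 [ 0.5498 -0.1272  0.0242] [1.9  1.26 4.62]
False 21.8583 [ 0.5499 -0.1273  0.0218] [2.36 2.49 5.8 ]
22.6583 [ 0.55   -0.1273  0.0218] [1.84 2.35 5.03]
flap 0.47828005072467294
```

View pics/s8.png

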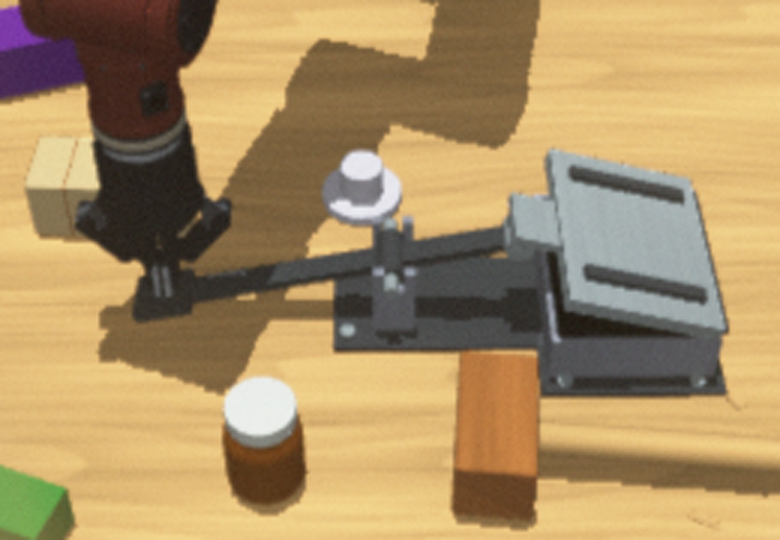

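View pics/t8.png

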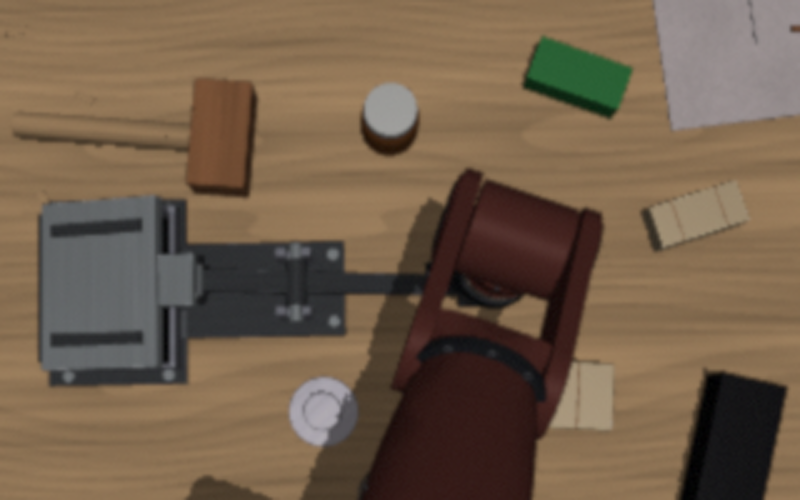

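The flap fit included pixels off the flap's edge, so I'll refit on its interior and hand in if it agrees.

```bash
python3 - <<'E'
from h import *
from cell import *
W=cloud(camera("top"))
fl=W[155:190,212:248].reshape(-1,3)
A=np.c_[fl[:,:2],np.ones(len(fl))]
k=np.linalg.lstsq(A,fl[:,2],rcond=None)[0]; a=np.arctan(np.hypot(*k[:2]))
print("flap",a,k,np.std(A@k-fl[:,2]),current_contact_force().round(2))
if a>.22: finish_job();print("done",current_clock())
E
```

```text
flap 0.9089256173819018 [-0.54157903 -1.16366601  0.68237639] 0.05317366099128994 [1.88 2.45 5.36]
the job is handed in; nothing more can be done
the job is handed in; nothing more can be done
```

I handed the job in with the block out from under the lever, the arm still pressing the long end down, and the flap visibly raised, at about 23 s of the 42 s. The one number I wanted for the flap angle failed.

- **Block:** I pushed it sideways about 0.12 m towards the robot with shut fingers, never gripping it. It ended at about (0.437, -0.181), well clear of the pad.
- **Unplanned contact:** Late in that push the gripper touched the pad's outer end, with about 10 N at the wrist, and yawed the lever about 4°. I backed off and nudged the pad straight again from the side. The pictures then showed the lever aligned and its pin in the cradle.
- **Press:** I pressed the pad's centre straight down to a fingertip height of 21.8 mm (18 mm would be the pad's end on the bench). A steady push of about 5 N was holding it when I handed in. Pictures from just before show the flap up, and the jar, mallet and hub where they were.
- **Failed check:** Both depth fits of the flap angle were unusable. They gave 0.48 and 0.91 rad, which can't be right for a flap that reaches about 0.30; the second had a 53 mm residual, probably from bad depth pixels. My script handed in on that second value, so the check was no real test. That the flap is up enough (roughly 0.27 to 0.29 rad) rests on the pad height and the pictures, not on a measured angle.

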